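# Change the wheels on a run-in stand and set its concentric speed and trim knobs

## Robot

A 6-joint arm with a two-finger parallel gripper is mounted at the origin on the work surface. World frame = base frame: x ahead of the robot, y to its left, z up, the work surface at z = 0. Lengths are in m, angles in rad, forces in N, time in s.
With the tool pointing down it reaches from about 0.275 to 0.875 m from the base axis. Payload 12.5 kg.
Tool frame: the origin (TCP) lies at the very end of the fingers, on their centre line; the grasp point (between the pads) lies env.grasp_offset behind it (env.grasp_offset is the distance from the TCP to the grasp point, in m); z points along the fingers, y is the direction in which the jaws open and shut (so a half turn about z gives the same grasp; the last joint's range is limited). The gripper opens to 85 mm and grips with 20 to 120 N. Pads are 22 mm wide; open, the fingers measure 114 mm over their backs; the gripper's body (76 mm by 85 mm) begins 54 mm behind the grasp point. The pads swing forward as they close: fully open they stand 13 mm farther back than shut.
Start: joints at [-1.4, 0.351, 1.652, -0, 1.139, -0.085], TCP at [0.139, -0.532, 0.231] pointing down, gripper open.
Joint ranges: [-2.75, 2.75], [-0.79, 2.1], [0.01, 2.65], [-1.57, 4.71], [0.07, 3.14], [-2.87, 2.87]. Speed limits (rad/s): [2.22, 2.22, 2.79, 3.14, 3.14, 3.14].

## Interface

Orientations are given as a unit quaternion [x, y, z, w].
In Python, from station import env, kin, optics, ticket gives the robot as it stands. Calls block until the motion is done:
- env.move_to(position, orientation): joint-space move of the TCP to a pose.
- env.move_linear(position, feed=0.15, rot=None, until_force=None): straight line of the TCP; rot=None keeps the orientation; feed is the mean speed in m/s. With until_force (N) it stops when the force on the tool has changed by that much, and returns True; else False.
- env.movej(angles): joint-space move.
- env.set_gripper(opening, strength=None): finger opening in m; strength is the grip in N (None keeps the last); returns when the fingers have stopped.
- env.dwell(seconds).
- kin.inverse_kinematics(position, orientation): joint angles nearest the present ones, or None.
- optics.get_image(name): name is "side" or "top"; returns (picture, depth): 420x560x3 uint8, red, green, blue; 420x560 float32, m along the optical axis (not along the pixel's ray), 0 where there is no reading.
- optics.get_calibration(name): a dict with "fovy" (degrees; the focal length in pixels is half the picture's height over the tangent of half this angle, whatever the lens; pixels are square), "cx", "cy" (the principal point, pixels), "dist" ([k1, k2, p1, p2, k3] as OpenCV has them; the pictures are not rectified), "world_from_camera" (4x4, takes a point from camera to world coordinates). Camera axes: x right, y up, looking along -z (the intrinsics and any distortion apply to the point x, -y, -z); pixel columns grow to the right and rows downward; lengths in m; the calibration is good to about 2 mm. A picture is of the moment at which its call begins. get_calibration takes no time and is no camera call.
A pose or a line that the arm cannot do raises env.PlanningError and nothing moves.
- ticket.hand_in(): hands the job in, once; it reports no verdict.
Readings, each from a call of its own:
- env.current_clock(): time.
- env.current_joint_pos(): joint angles.
- env.current_qd(): joint speeds.
- env.current_tau(): joint torques, N m.
- env.current_ee_pos(): TCP position.
- env.current_ee_rot(): TCP orientation.
- env.current_contact_force(): force on the tool from outside, world axes, zero at the start.
- env.current_moment(): the same for the moment, N m.
- env.current_width(): finger opening in m.
Only numpy, scipy, OpenCV 4.12 (cv2) and the standard library are available. Lean on these libraries where they do the work, as an engineer would, in place of code of your own. Each camera call takes 0.05 s, during which the arm holds its last target. There are 200 camera calls.

## Task

Turn the outer (speed) knob on the control box to the white zero line without moving the inner knob, then take the worn grey wheel off the spindle and lay it flat in the tray, and thread all the fresh wheels that are there down the spindle fully home, the largest at the bottom and the smallest on top. Then turn the outer knob to the orange tab, still without moving the inner (trim) knob, and last turn the inner knob to the blue tab while the outer one stays at the orange tab. Leave the two tabs and everything else on the table where they are.

Things in the scene. Friction and masses are not known exactly. Their poses are not given: they have to be found in the camera images.
- dial (a point): point on the axis of the two knobs, on the top face of the fixed dark grey control box (160 x 150 mm, 45 mm high). It turns with the box: z up, x is the direction of the white zero line on the black dial. All angles of knobs and tabs are about this axis, counter-clockwise from x as seen from above.
- outer (a joint): angle (rad) of the outer knob (speed), grey, 62 mm across, its body 16 to 40 mm above the dial face; 0 = its white line at the white zero line; range -0.4 to 3.1. It stays where it is left (friction 0.06 N m).
- inner (a joint): angle (rad) of the inner knob (trim), black, 30 mm across, on the same axis above the outer one, its grip 50 to 74 mm above the dial face (the outer knob's top is at 40 mm); white line on its top shows its angle; range -3.1 to 1.0. It stays where it is left (friction 0.03 N m); the two knobs turn independently.
- speed_tab (a joint): angle (rad) of the orange tab on the dial: the angle the outer knob must finally have. Stiff; leave it alone.
- trim_tab (a joint): angle (rad) of the blue tab on the dial: the angle the inner knob must finally have. Stiff; leave it alone.
- outer_mark (a point): end of the outer knob's white line, on its top edge, 30 mm from the axis; x points outward along the line.
- inner_mark (a point): end of the inner knob's white line, on its top edge, 15 mm from the axis; x points outward along the line.
- speed_tab_tip (a point): middle of the orange tab (22 x 7 mm, 5 mm high, on the dial face 49 mm from the axis); x points outward.
- trim_tab_tip (a point): middle of the blue tab (22 x 7 mm, 5 mm high, on the dial face 49 mm from the axis); x points outward.
- seat (a point): centre of the flat top of the fixed blue round stand (124 mm across the foot, 30 mm high; the flat top is 100 mm across), at the foot of its upright steel spindle: 18 mm thick, 68 mm tall above this point, the top 10 mm tapered to 8 mm. z up.
- worn_center (a point): centre (half-way up, on the axis) of the worn wheel: a ring 60 mm across, 22 mm tall, grey tyre and pale grey hub, bore 22 mm, about 90 g. At the start it lies on the stand, around the spindle.
- tray: fixed whitish shallow tray, 160 x 150 mm outside, walls 4 mm thick and 22 mm high, floor 4 mm thick; origin at the centre of its underside.
- large_center (a point): centre (half-way up, on the axis) of a fresh wheel: a ring 68 mm across, 22 mm tall, black tyre with a yellow hub, bore 22 mm, about 90 g, lying flat on the table. z is its axis. May be absent (None): only two or three of the fresh wheels are there.
- medium_center (a point): centre (half-way up, on the axis) of a fresh wheel: a ring 60 mm across, 22 mm tall, black tyre with a green hub, bore 22 mm, about 90 g, lying flat on the table. z is its axis. May be absent (None): only two or three of the fresh wheels are there.
- small_center (a point): centre (half-way up, on the axis) of a fresh wheel: a ring 52 mm across, 22 mm tall, black tyre with a red hub, bore 22 mm, about 90 g, lying flat on the table. z is its axis. May be absent (None): only two or three of the fresh wheels are there.
- controller: bystander: grey and white controller box 110 x 72 x 42 mm, origin under its centre.
- mug: bystander: white mug 76 mm across, 90 mm tall.
- battery: bystander: blue battery pack 75 x 45 x 22 mm.
- tape_roll: bystander: roll of brown tape, a ring 90 mm across, 19 mm tall, with a 68 mm hole; not a wheel.
There are look-alikes about, which are no part of the job. Leave any green or yellow look-alike of the tray alone. Leave any green look-alike of the part that bears dial alone.

How it is judged:
On the way, in this order (a step that is already met when the one before it is completed fails the run):
1. outer knob at the white zero line, inner knob not moved, worn wheel still on the spindle (value of joint outer between -0.14 and 0.14 rad and distance of inner_mark from where it was at the start of the episode below 0.0032 m and horizontal distance between worn_center and seat below 0.01 m), for 0.2 s.
2. worn wheel lies flat in the tray, outer knob at zero, inner knob not moved (x of worn_center in the frame of tray between -0.06 and 0.06 m and y of worn_center in the frame of tray between -0.055 and 0.055 m and z of worn_center in the frame of tray between 0.01 and 0.021 m and value of joint outer between -0.14 and 0.14 rad and distance of inner_mark from where it was at the start of the episode below 0.0032 m), for 0.2 s.
3. all fresh wheels on the spindle fully home, largest lowest, smallest on top, outer knob still at zero, inner not moved (horizontal distance between each of large_center, medium_center, small_center and seat below 0.004 m and angle between each of large_center, medium_center, small_center's own z axis and vertical below 0.06 rad and z of each of large_center, medium_center, small_center in the frame of seat below 0.059 m and z of large_center in the frame of medium_center below -0.018 m and z of each of large_center, medium_center in the frame of small_center below -0.018 m and z of large_center in the frame of seat below 0.014 m and z of medium_center in the frame of seat below 0.036 m and value of joint outer between -0.14 and 0.14 rad and distance of inner_mark from where it was at the start of the episode below 0.0032 m), for 0.2 s.
4. outer knob at the orange tab, inner knob not moved, wheels on (angle between the x axis of outer_mark and the x axis of speed_tab_tip, either way round below 0.14 rad and value of joint outer above 1.2 rad and distance of inner_mark from where it was at the start of the episode below 0.0032 m and horizontal distance between each of large_center, medium_center, small_center and seat below 0.004 m and angle between each of large_center, medium_center, small_center's own z axis and vertical below 0.06 rad and z of each of large_center, medium_center, small_center in the frame of seat below 0.059 m and z of large_center in the frame of medium_center below -0.018 m and z of each of large_center, medium_center in the frame of small_center below -0.018 m and z of large_center in the frame of seat below 0.014 m and z of medium_center in the frame of seat below 0.036 m), for 0.2 s.
5. inner knob at the blue tab, outer knob at the orange tab (angle between the x axis of inner_mark and the x axis of trim_tab_tip, either way round below 0.14 rad and value of joint inner below -1.2 rad and angle between the x axis of outer_mark and the x axis of speed_tab_tip, either way round below 0.14 rad and value of joint outer above 1.2 rad), for 0.2 s.
At the end, for the whole second after the job is handed in: Fresh wheels home on the spindle (within 4 mm of its axis, level), in order large, medium, small from the bottom; worn wheel flat in the tray; outer knob within 0.14 rad of the orange tab, inner within 0.14 rad of the blue tab. Not moved, for the inner knob: within 0.2 rad (all of step 5 and horizontal distance between each of large_center, medium_center, small_center and seat below 0.004 m and angle between each of large_center, medium_center, small_center's own z axis and vertical below 0.06 rad and z of each of large_center, medium_center, small_center in the frame of seat below 0.059 m and z of large_center in the frame of medium_center below -0.018 m and z of each of large_center, medium_center in the frame of small_center below -0.018 m and z of large_center in the frame of seat below 0.014 m and z of medium_center in the frame of seat below 0.036 m and x of worn_center in the frame of tray between -0.06 and 0.06 m and y of worn_center in the frame of tray between -0.055 and 0.055 m and z of worn_center in the frame of tray between 0.01 and 0.021 m); the robot touches nothing.
It fails at once if the controller, mug, battery pack or tape roll is moved more than 50 mm (distance of any of controller, mug, battery, tape_roll from where it was at the start of the episode above 0.05 m).
It fails at once if one of the tabs is moved more than 4 mm (distance of any of speed_tab_tip, trim_tab_tip from where it was at the start of the episode above 0.004 m).
Of large, medium, small only 2 to 3 are there at a start; the rules pass over those that are not, and their reading is None.
At some moment in a run one of large, medium, small may be knocked a few centimetres aside while the robot is not near it.
Once in a run the grip may slacken for a moment while it holds something.
It also fails if it takes over 210 s, if anything falls off the work surface, if the arm or the gripper's body presses on something with over 40 N, if the wrist force passes 120 N, or if a joint passes its speed limit or range.

## Working session

There is one attempt and no reset: what is moved stays moved. The work goes in short steps, each a Python script; the robot and the scene stay as the last script left them, time stands still between calls to the robot, and variables do not carry over. Pictures are saved under pics/ and viewed, about 12 in all and at most 16, crops included, and the job is handed in when it is done.

```bash
mkdir -p pics; ls; cat > h.py <<'E'
import numpy as np, cv2
from station import env, kin, optics, ticket
from scipy.spatial.transform import Rotation as R
def cal(n):
    c=optics.get_calibration(n); f=210/np.tan(np.radians(c["fovy"])/2)
    K=np.array([[f,0,c["cx"]],[0,f,c["cy"]],[0,0,1]]); return K,np.array(c["dist"],float),np.array(c["world_from_camera"])
def snap(n,name=None,crop=None,s=1):
    im,d=optics.get_image(n)
    if name: save(im,name,crop,s)
    return im,d
def save(im,name,crop=None,s=1):
    o=im
    if crop: o=im[crop[1]:crop[3],crop[0]:crop[2]]
    cv2.imwrite(f"pics/{name}.png",cv2.resize(o[...,::-1],None,fx=s,fy=s,interpolation=cv2.INTER_CUBIC))
def ray(n,u,v):
    K,D,T=cal(n); p=cv2.undistortPoints(np.array([[[u,v]]],float),K,D)[0,0]
    return T[:3,3],T[:3,:3]@np.array([p[0],-p[1],-1])
def onz(n,u,v,z):
    o,r=ray(n,u,v); return o+r*(z-o[2])/r[2]
def cloud(n,d):
    K,D,T=cal(n); h,w=d.shape; uu,vv=np.meshgrid(np.arange(w),np.arange(h))
    p=cv2.undistortPoints(np.stack([uu,vv],-1).reshape(-1,1,2).astype(float),K,D).reshape(h,w,2)
    c=np.stack([p[...,0]*d,-p[...,1]*d,-d],-1); return c@T[:3,:3].T+T[:3,3]
def down(a): # jaw (tool y) direction at world angle a, pointing down
    y=np.array([np.cos(a),np.sin(a),0]); z=np.array([0,0,-1.]); x=np.cross(y,z)
    return R.from_matrix(np.stack([x,y,z],1)).as_quat()
E
python3 - <<'E'
from h import *
for n in("side","top"):
    snap(n,n+"0",s=1.42); K,D,T=cal(n); print(n,K[0,0],D,T.round(3).tolist())
print(env.grasp_offset)
E
```

```text
pics
side 401.46008862971195 [-0.11939711  0.          0.          0.          0.        ] [[0.991, 0.056, -0.121, 0.314], [-0.132, 0.531, -0.837, -1.186], [0.018, 0.846, 0.534, 0.818], [0.0, 0.0, 0.0, 1.0]]
top 431.4717751118114 [0.0238734 0.        0.        0.        0.       ] [[-0.139, 0.968, -0.211, 0.219], [-0.99, -0.137, 0.026, -0.043], [-0.004, 0.212, 0.977, 1.345], [0.0, 0.0, 0.0, 1.0]]
0.0187
```

View pics/top0.png

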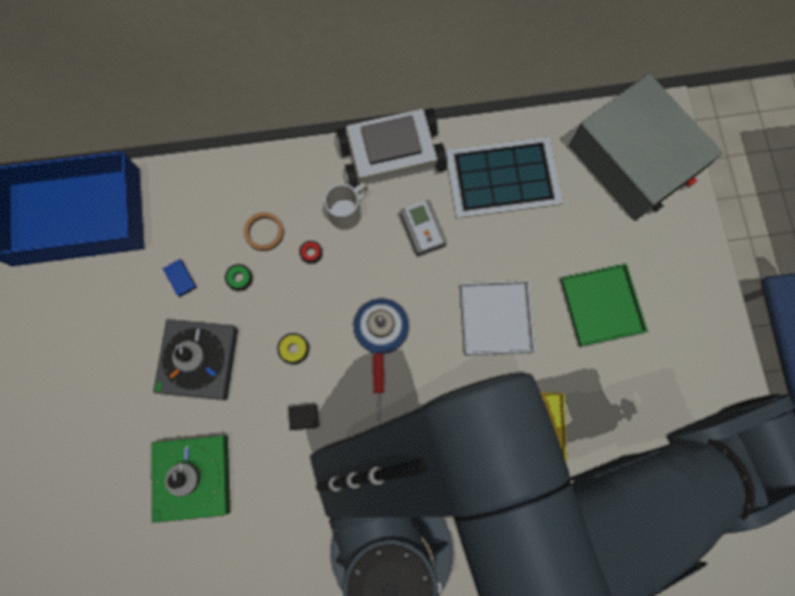

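View pics/side0.png

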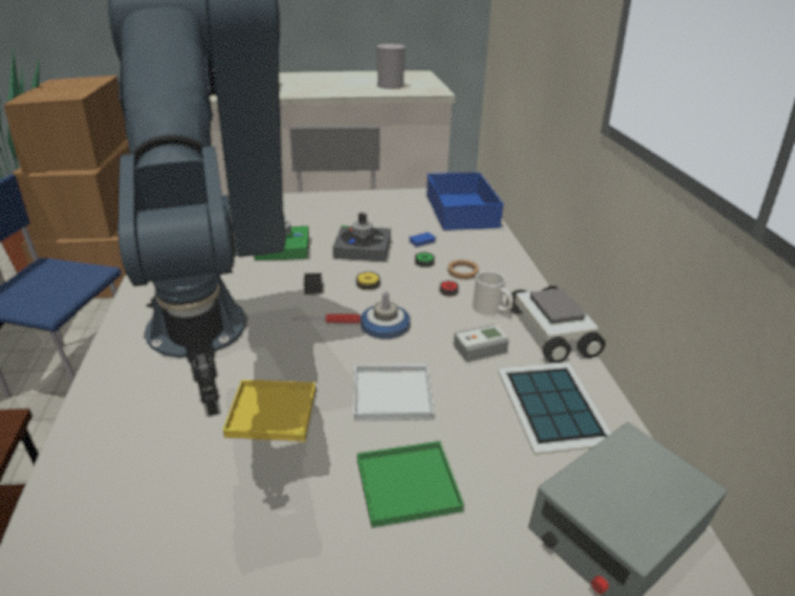

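Top view (display px at 1.42x): control box (195,358), stand (381,322), white tray (497,318), wheels: yellow/large (293,348), green/medium (238,277), red/small (311,251). All three fresh wheels are there. The green box (190,478) and the green and yellow trays are look-alikes. Next, an enlarged dial crop and measurements.

```bash
python3 - <<'E'
from h import *
im,d=snap("top"); save(im,"dial",(100,215,175,290),8); 
np.save("d0.npy",d)
P=cloud("top",d)
def fit(name,u,v,r,zlo,zhi):
    u/=1.42;v/=1.42
    m=np.zeros(d.shape,np.uint8);cv2.circle(m,(int(u),int(v)),r,1,-1)
    Q=P[(m>0)&(P[...,2]>zlo)&(P[...,2]<zhi)]
    (c,s,a)=cv2.minAreaRect((Q[:,:2]*1000).astype(np.float32)); cc,rr=cv2.minEnclosingCircle((Q[:,:2]*1000).astype(np.float32))
    print(name,len(Q),"rect",np.round(c),np.round(s),round(a,1),"circ",np.round(cc),round(rr),"mean",Q.mean(0).round(4),"zmed",np.median(Q[:,2]).round(4))
fit("large",293,348,15,.012,.03);fit("med",238,277,14,.012,.03);fit("small",311,251,13,.012,.03)
fit("stand",381,325,25,.022,.036);fit("worn",381,322,20,.044,.06);fit("spindle",381,322,20,.075,.2)
fit("tray",497,318,40,.008,.03);fit("box",196,358,45,.036,.054)
fit("outer",187,355,25,.076,.092);fit("inner",183,353,25,.105,.13)
fit("toolr",378,372,16,.01,.04);fit("black",303,416,15,.01,.1)
E
```

```text
large 357 rect [443. 157.] [66. 66.] 85.2 circ [443. 158.] 35 mean [0.442  0.1572 0.0221] zmed 0.0222
med 260 rect [618. 261.] [57. 58.] 85.1 circ [619. 261.] 30 mean [0.618  0.2606 0.0214] zmed 0.0215
small 183 rect [656.  95.] [52. 51.] 87.3 circ [656.  95.] 27 mean [0.6551 0.0952 0.0217] zmed 0.0222
stand 847 rect [465. -42.] [120. 119.] 31.4 circ [457. -41.] 69 mean [ 0.4606 -0.0417  0.0292] zmed 0.0294
worn 264 rect [465. -43.] [59. 58.] 37.9 circ [466. -43.] 30 mean [ 0.4639 -0.0429  0.0523] zmed 0.0524
spindle 32 rect [464. -41.] [15. 15.] 76.9 circ [465. -42.] 9 mean [ 0.4637 -0.0419  0.0917] zmed 0.0921
tray 613 rect [ 453. -297.] [195. 179.] 5.2 circ [ 454. -302.] 116 mean [ 0.4479 -0.3     0.0157] zmed 0.0156
box 2215 rect [446. 363.] [151. 163.] 77.0 circ [446. 364.] 107 mean [0.443  0.3608 0.0457] zmed 0.0457
outer 256 rect [446. 362.] [61. 61.] 32.2 circ [447. 364.] 32 mean [0.4439 0.3586 0.0848] zmed 0.0849
inner 101 rect [446. 362.] [29. 28.] 46.5 circ [447. 363.] 15 mean [0.4454 0.3616 0.1181] zmed 0.119
toolr 269 rect [367. -26.] [37. 94.] 84.3 circ [367. -21.] 48 mean [ 0.3662 -0.0224  0.0234] zmed 0.0238
black 360 rect [292. 144.] [71. 50.] 88.0 circ [292. 148.] 39 mean [0.2919 0.1488 0.0346] zmed 0.0352
```

View pics/dial.png

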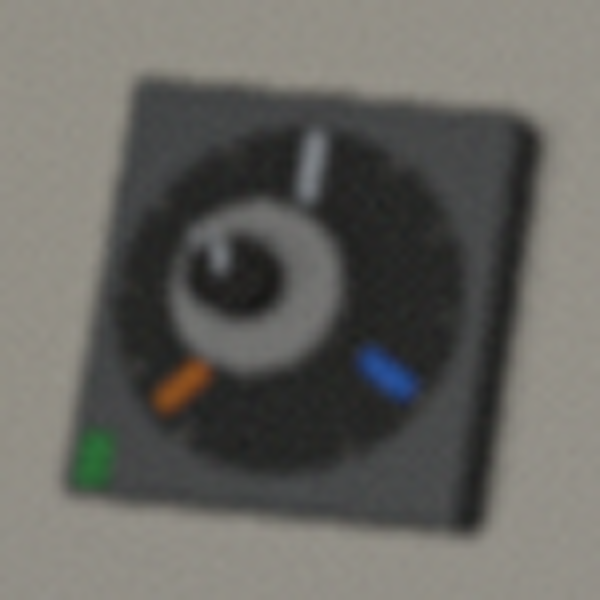

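The zero line is at (313,165), the orange tab (183,388), the blue tab (388,375) and the inner line (218,255). The outer line is not clear, perhaps hidden behind the inner knob near (200,240). I'll check the side camera.

```bash
python3 - <<'E'
from h import *
I=np.mean([snap("side")[0].astype(float) for _ in range(6)],0).astype(np.uint8)
J=np.mean([snap("top")[0].astype(float) for _ in range(6)],0).astype(np.uint8)
a=cv2.resize(cv2.convertScaleAbs(I[140:188,230:280],alpha=1.5),(500,480),interpolation=cv2.INTER_CUBIC)
b=cv2.resize(cv2.convertScaleAbs(J[236:264,114:146],alpha=1.5),(280,245),interpolation=cv2.INTER_CUBIC)
o=np.zeros((480,800,3),np.uint8);o[:,:500]=a;o[:245,500:780]=b
save(o,"dial2")
c=np.array([.446,.3625])
f=lambda u,v,z:onz("top",100+(u+.5)/8-.5,215+(v+.5)/8-.5,z)[:2]
for n,u,v,z in[("zero_in",308,198,.045),("zero_out",317,130,.045),("orange",183,388,.05),("blue",388,375,.05),("inner",215,243,.119),("spot",195,240,.085)]:
    q=f(u,v,z);e=q-c;print(n,q.round(4),np.degrees(np.arctan2(e[1],e[0])).round(1),np.hypot(*e).round(4))
E
```

```text
zero_in [0.4833 0.3546] -11.9 0.0381
zero_out [0.5091 0.3494] -11.8 0.0644
orange [0.417  0.4042] 124.8 0.0508
blue [0.4111 0.3282] -135.5 0.0489
inner [0.4567 0.3659] 17.7 0.0112
spot [0.4654 0.3844] 48.5 0.0293
```

View pics/dial2.png

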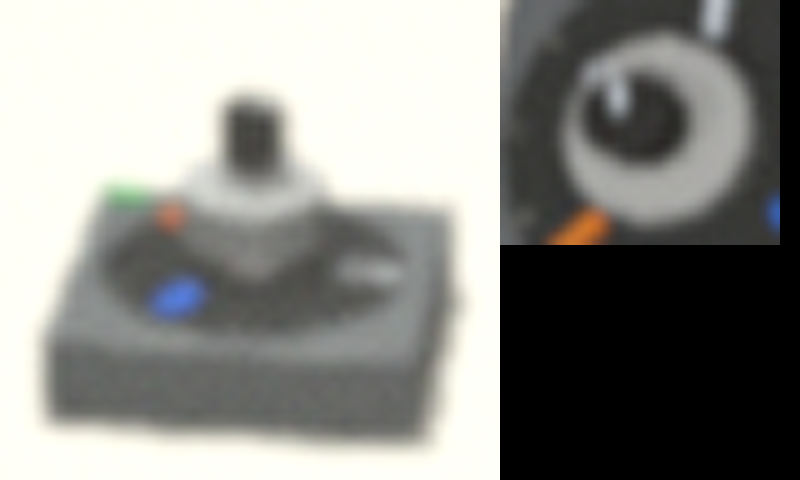

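The outer line end shows at (597,70), about 48° world. Zero is at -11.9°, so outer ≈ 60° (1.05 rad). Orange is at 136.7°, blue at -123.6°. Turn the outer knob first.

```bash
cat >> h.py <<'E'
C=np.array([.446,.3623]); Z0=np.radians(-11.9); S=np.array([.465,-.0425]); TR=None
def ik(x,y,z,a):
    best=None
    for k in(0,np.pi):
        q=kin.inverse_kinematics([x,y,z],down(a+k))
        if q is not None:
            q=np.array(q)
            if best is None or abs(q[5])<abs(best[0][5]): best=(q,a+k)
    return best
def go(x,y,z,a):
    q,b=ik(x,y,z,a); env.move_to([x,y,z],down(b)); return b
def lin(x,y,z,**k): return env.move_linear([x,y,z],**k)
def turn(d,n=1): # ccw from above by d rad: pure j6 motion
    q=np.array(env.current_joint_pos())
    for i in range(1,n+1):
        p=q.copy(); p[5]=q[5]+SG*d*i/n; env.movej(p)
SG=-1
def st(*m):
    print(*m,"t",round(env.current_clock(),1),"p",np.round(env.current_ee_pos(),4),"w",round(env.current_width(),4),"F",np.round(env.current_contact_force(),1),"M",np.round(env.current_moment(),2))
E
python3 - <<'E'
from h import *
for a in range(-90,91,30):
    for z in (.063,): 
        b=ik(*C,z,np.radians(a)); print(a,np.round(b[0],3),np.degrees(b[1]))
q=np.array(kin.inverse_kinematics([*C,.063],down(0.)));q2=np.array(kin.inverse_kinematics([*C,.063],down(.3)));print((q2-q).round(3),env.current_clock())
E
```

```text
-90 [ 0.601  0.615  1.709 -0.     0.818 -0.97 ] 90.0
-60 [ 0.601  0.615  1.709 -0.     0.818 -1.493] 120.00000000000001
-30 [ 0.601  0.615  1.709 -0.     0.818  1.125] -29.999999999999996
0 [ 0.601  0.615  1.709 -0.     0.818  0.601] 0.0
30 [ 0.601  0.615  1.709 -0.     0.818  0.078] 29.999999999999996
60 [ 0.601  0.615  1.709 -0.     0.818 -0.446] 59.99999999999999
90 [ 0.601  0.615  1.709 -0.     0.818 -0.97 ] 90.0
[ 0.   0.   0.   0.   0.  -0.3] 0.75
```

```bash
python3 - <<'E'
from h import *
env.set_gripper(.085)
go(*C,.20,np.radians(65)); st("above")
print(lin(*C,.063,feed=.1,until_force=6)); st("down")
env.set_gripper(.05,strength=20); st("grip")
turn(np.radians(-60),2); st("turned")
env.set_gripper(.085); st("open")
lin(*C,.2,feed=.2)
go(*S,.26,np.pi/2); st()
J=np.mean([snap("top")[0].astype(float) for _ in range(4)],0).astype(np.uint8)
save(cv2.convertScaleAbs(J,alpha=1.4),"dial3",(100,220,165,280),9)
E
```

```text
above t 4.3 p [0.4464 0.3618 0.2   ] w 0.0852 F [ 0.5  0.  -0.1] M [ 0.01  0.02 -0.01]
False
down t 5.8 p [0.4463 0.3625 0.0635] w 0.085 F [ 0.1 -0.2  0.4] M [ 0.    0.04 -0.07]
grip t 6.1 p [0.4472 0.3638 0.0643] w 0.0615 F [1.  5.1 4.6] M [ 1.21 -0.2  -0.05]
turned t 7.3 p [0.4468 0.3636 0.0643] w 0.061 F [-5.4 -3.5  3.1] M [-0.42  0.57 -0.05]
open t 7.6 p [0.4474 0.3639 0.0643] w 0.0852 F [ 0.6 -0.4  0.7] M [-0.05  0.   -0.02]
t 10.0 p [ 0.4651 -0.0419  0.2597] w 0.0851 F [ 0.  -0.3 -0.3] M [ 0.09  0.   -0.01]
```

View pics/dial3.png

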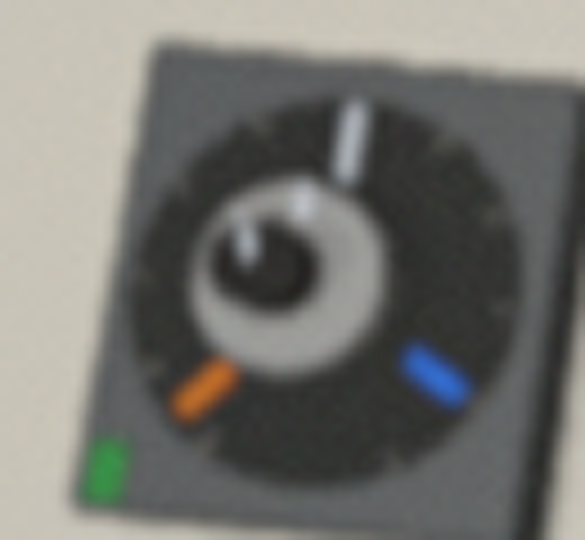

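Outer line runs from (300,220) to (307,188) and the zero line sits at (350,143). Inner line is unchanged at (247,240). Computing the angle.

```bash
python3 - <<'E'
from h import *
f=lambda u,v,z:onz("top",100+(u+.5)/9-.5,220+(v+.5)/9-.5,z)[:2]
for n,u,v,z in[("o_end",306,184,.085),("o_in",300,221,.085),("z_in",345,182,.045),("z_out",357,100,.045),("inner_end",241,222,.119),("inner_in",251,260,.119),("or",205,391,.05),("bl",436,377,.05)]:
    q=f(u,v,z);e=q-C;print(n,q.round(4),np.degrees(np.arctan2(e[1],e[0])).round(1),np.hypot(*e).round(4))
q=f(306,184,.085)-f(300,221,.085);print(np.degrees(np.arctan2(q[1],q[0])))
# tray centre, neighbours
for n,u,v,z in[("trayc",496.5,319,.004),("tape",264,231,.01),("mug",342,205,.05),("bat",180,278,.02),("ctl",423,226,.04)]: print(n,onz("top",u/1.42,v/1.42,z).round(3))
E
```

```text
o_end [0.475  0.3556] -13.0 0.0297
o_in [0.463  0.3584] -12.9 0.0175
z_in [0.4819 0.3552] -11.1 0.0366
z_out [0.5095 0.3492] -11.6 0.0648
inner_end [0.4588 0.3661] 16.4 0.0133
inner_in [0.4462 0.3637] 83.8 0.0014
or [0.4173 0.4045] 124.3 0.0511
bl [0.4111 0.3284] -135.9 0.0487
-13.03367839044495
trayc [ 0.445 -0.298  0.004]
tape [0.72  0.194 0.01 ]
mug [0.742 0.008 0.05 ]
bat [0.633 0.388 0.02 ]
ctl [ 0.671 -0.165  0.04 ]
```

Outer knob is at about -1.3° (good). Now the worn wheel goes to the tray.

```bash
python3 - <<'E'
from h import *
lin(*S,.034,feed=.15,until_force=8); st("down")
env.set_gripper(.045,strength=40); st("grip")
p=env.current_ee_pos()
lin(p[0],p[1],.165,feed=.12); st("lift")
T=(.445,-.298)
go(*T,.165,np.pi/2); 
lin(*T,.03,feed=.15); print(lin(*T,.006,feed=.04,until_force=6)); st("tray")
env.set_gripper(.078); lin(*T,.2,feed=.2); st()
go(.443,.1575,.2,np.pi/2)
J,d=snap("top"); save(J,"a1",s=1.42)
P=cloud("top",d); m=(np.abs(P[...,0]-.445)<.06)&(np.abs(P[...,1]+.298)<.055)&(P[...,2]>.015); print(P[m].mean(0),m.sum())
m=(np.hypot(P[...,0]-S[0],P[...,1]-S[1])<.02)&(P[...,2]>.07);Q=P[m];c=cv2.minAreaRect((Q[:,:2]*1000).astype(np.float32));print(c,len(Q))
E
```

```text
down t 11.8 p [ 0.4654 -0.0426  0.0346] w 0.085 F [0.9 0.2 0.3] M [ 0.   -0.    0.01]
grip t 12.2 p [ 0.4653 -0.0426  0.0347] w 0.0578 F [-3.2 -0.1  9.4] M [ 0.1   0.42 -0.12]
lift t 13.5 p [ 0.4649 -0.0425  0.1644] w 0.0574 F [-0.7 -0.9 -1.9] M [ 0.02  0.02 -0.01]
True
tray t 16.0 p [ 0.4449 -0.2979  0.0084] w 0.0576 F [-0.3  0.7  2.9] M [ 0.03 -0.03 -0.02]
t 17.5 p [ 0.4446 -0.2977  0.199 ] w 0.0783 F [ 0.2 -0.5 -0.7] M [-0.04  0.01  0.  ]
[ 0.44418232 -0.29824032  0.02584118] 274
((464.8290710449219, -41.21641540527344), (15.032367706298828, 15.462239265441895), 83.31114959716797) 34
```

View pics/a1.png

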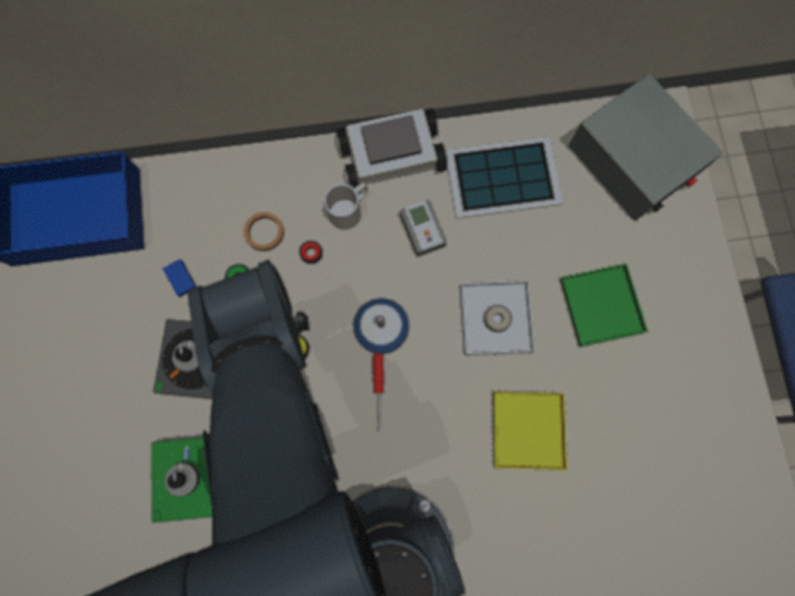

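The worn wheel lies flat in the white tray at (497,318), and the spindle at (380,322) is bare. Next is the large wheel, squeezed in two directions to centre it.

```bash
cat >> h.py <<'E'
S=np.array([.465,-.042])
NOM=dict(large=(.443,.1575,.034),medium=(.6185,.261,.030),small=(.656,.095,.026))
def locate(P,im,name,rad=.06):
    x,y,r=NOM[name]
    m=((P[...,2]>.013)&(P[...,2]<.03)&(np.hypot(P[...,0]-x,P[...,1]-y)<rad)).astype(np.uint8)
    n,l,s,c=cv2.connectedComponentsWithStats(m)
    if n<2: print(name,"NOT SEEN");return None
    k=1+np.argmax(s[1:,4]); Q=P[l==k]; rc=cv2.minAreaRect((Q[:,:2]*1000).astype(np.float32))
    print(name,np.round(rc[0],1),np.round(rc[1],1),len(Q)); return np.array(rc[0])/1000
def pick(name,c):
    go(*c,.14,np.pi/2); env.set_gripper(.082)
    lin(*c,.005,feed=.15,until_force=10); env.set_gripper(.03,strength=25); st("sq1")
    env.set_gripper(.08); turn(-np.pi/2); env.set_gripper(.03,strength=50); st("sq2")
    p=env.current_ee_pos(); lin(p[0],p[1],.17,feed=.15); st("lifted")
def place(name,lvl):
    go(*S,.18 ,0.); st("above S")
    lin(*S,.12,feed=.12)
    z=.0335+.022*lvl
    hit=lin(*S,z,feed=.06,until_force=12); st("placed",hit)
E
python3 - <<'E'
from h import *
go(.445,-.2,.26,np.pi/2)
im,d=snap("top");P=cloud("top",d)
for n in NOM: c=locate(P,im,n); 
c=locate(P,im,"large")
pick("large",c); place("large",0)
E
```

```text
large [442.4 157.2] [65.4 66.9] 352
medium [619.4 261. ] [58.4 59.6] 256
small [655.3  95.1] [51.4 51.4] 182
large [442.4 157.2] [65.4 66.9] 352
sq1 t 25.2 p [0.4429 0.1573 0.006 ] w 0.0656 F [-2.2 -0.5  7.3] M [-0.17  0.19 -0.11]
sq2 t 27.2 p [0.4426 0.1572 0.006 ] w 0.0665 F [-5.  -1.  17.1] M [-0.2   0.87  0.1 ]
lifted t 28.4 p [0.4422 0.1571 0.1692] w 0.0661 F [-1.  -0.2 -0.5] M [ 0.03  0.03 -0.  ]
above S t 29.2 p [ 0.4648 -0.0412  0.1796] w 0.0657 F [-0.1  0.5 -1.9] M [-0.02 -0.02 -0.07]
placed True t 31.2 p [ 0.4649 -0.042   0.0362] w 0.0658 F [-2.8  0.5  8.3] M [ 0.09  0.32 -0.01]
```

```bash
cat >> h.py <<'E'
def finish(lvl):
    env.set_gripper(.084); p=env.current_ee_pos(); lin(p[0],p[1],.2,feed=.2)
    go(.445,-.22,.26,np.pi/2)
    im,d=snap("top");P=cloud("top",d)
    zt=.052+.022*lvl; rr=np.hypot(P[...,0]-S[0],P[...,1]-S[1])
    m=(rr<.045)&(rr>.012)&(abs(P[...,2]-zt)<.012); Q=P[m]
    print("wheel top z",np.round(np.percentile(Q[:,2],[5,50,95]),4),"exp",zt,np.round(cv2.minAreaRect((Q[:,:2]*1000).astype(np.float32)),1) if 0 else cv2.minAreaRect((Q[:,:2]*1000).astype(np.float32)))
    return im,P
E
python3 - <<'E'
from h import *
im,P=finish(0)
c=locate(P,im,"medium"); locate(P,im,"small")
pick("medium",c); place("medium",1)
E
```

```text
wheel top z [0.0471 0.0521 0.0569] exp 0.052 ((463.08099365234375, -42.958126068115234), (64.19010925292969, 64.99449157714844), 82.02738952636719)
medium [618.9 261.4] [60.3 57.4] 257
small [654.9  95.2] [51.5 50.5] 182
sq1 t 37.2 p [0.6195 0.2616 0.0064] w 0.0594 F [-2.8 -0.5  6.9] M [-0.15  0.33  0.04]
sq2 t 39.3 p [0.6192 0.2616 0.0056] w 0.0574 F [-0.8  0.1  4.6] M [-0.07  0.24  0.01]
lifted t 40.6 p [0.6188 0.2614 0.1689] w 0.0569 F [ 0.2 -0.4  0.6] M [ 0.02 -0.02 -0.02]
above S t 41.8 p [ 0.4657 -0.0416  0.1801] w 0.0574 F [-0.  -0.3  0.4] M [ 0.02 -0.07  0.03]
placed True t 43.5 p [ 0.4648 -0.0419  0.0576] w 0.0571 F [-1.9 -0.3  7.6] M [ 0.03  0.12 -0.01]
```

```bash
python3 - <<'E'
from h import *
im,P=finish(1)
c=locate(P,im,"small")
pick("small",c); place("small",2)
im,P=finish(2); save(im,"a2",s=1.42)
E
```

```text
wheel top z [0.069  0.0741 0.0781] exp 0.074 ((463.2698974609375, -43.1947021484375), (58.235572814941406, 59.30170440673828), 35.32645797729492)
small [655.2  95.2] [51.8 50.4] 184
sq1 t 49.7 p [0.6557 0.0953 0.0061] w 0.0504 F [-1.4  0.7  5.7] M [ 0.01  0.26 -0.02]
sq2 t 51.9 p [0.6554 0.0952 0.0056] w 0.0501 F [-1.8  0.5  5.2] M [ 0.01  0.26 -0.01]
lifted t 53.1 p [0.6549 0.0951 0.1689] w 0.0502 F [-0.3  0.5 -1.4] M [-0.01  0.02  0.01]
above S t 54.1 p [ 0.466  -0.0419  0.1801] w 0.0503 F [ 0.1  1.1 -1. ] M [0.02 0.   0.02]
placed True t 55.4 p [ 0.4646 -0.0419  0.0795] w 0.0502 F [-2.5  0.8  8.9] M [ 0.09  0.27 -0.03]
wheel top z [0.0904 0.096  0.0997] exp 0.096 ((463.7647399902344, -44.22597885131836), (50.21153259277344, 51.58782196044922), 81.2106704711914)
```

View pics/a2.png

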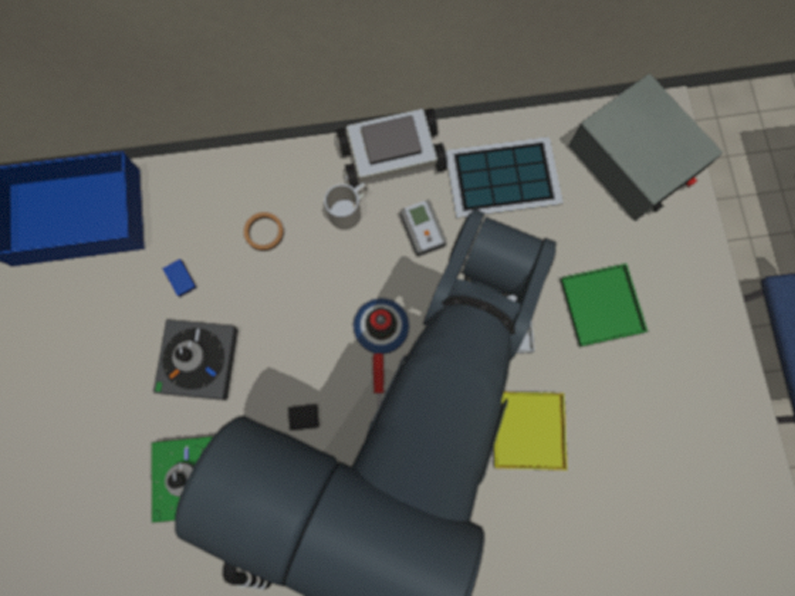

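The red wheel is on top of the stack at (380,321), top height 0.096 as expected, so all three are home. Now the outer knob goes to the orange tab (+137.5°).

```bash
python3 - <<'E'
from h import *
C=np.array([.4466,.3629])
env.set_gripper(.085)
a=np.radians(-50); env.move_to([*C,.20],down(a))
print(lin(*C,.063,feed=.1,until_force=6)); st("down")
env.set_gripper(.05,strength=30); st("grip")
turn(np.radians(137.5),4); st("turned")
env.set_gripper(.085); st("open")
lin(*C,.2,feed=.2)
go(*S,.26,np.pi/2)
J=np.mean([snap("top")[0].astype(float) for _ in range(4)],0).astype(np.uint8)
save(cv2.convertScaleAbs(J,alpha=1.4),"dial4",(100,220,165,280),9)
I=np.mean([snap("side")[0].astype(float) for _ in range(4)],0).astype(np.uint8)
save(cv2.convertScaleAbs(I,alpha=1.3),"dial4s",(230,135,285,190),9)
E
```

```text
False
down t 61.6 p [0.4469 0.3631 0.0636] w 0.0849 F [ 0.1  0.1 -0.5] M [-0.01 -0.02 -0.02]
grip t 61.9 p [0.4462 0.3638 0.0639] w 0.0608 F [-6.1  4.   8.1] M [ 0.91  1.24 -0.02]
turned t 64.4 p [0.447 0.364 0.064] w 0.0605 F [ 6.3 -0.3 -2.7] M [-0.56 -0.97  0.06]
open t 64.8 p [0.446  0.3638 0.0639] w 0.0848 F [0.4 0.6 0.1] M [0.04 0.01 0.04]
```

View pics/dial4.png

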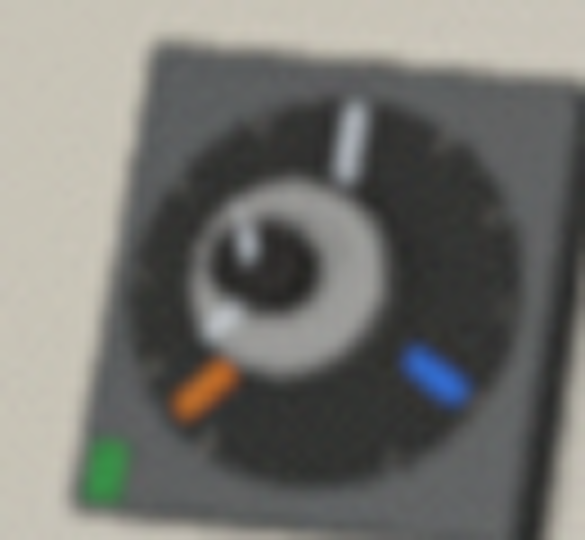

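The outer line, (206,334)–(235,313), lines up with the orange tab at (205,391). The inner line has not moved. Next I compute the angles and turn the inner knob.

```bash
python3 - <<'E'
from h import *
C=np.array([.4464,.3634])
f=lambda u,v,z:onz("top",100+(u+.5)/9-.5,220+(v+.5)/9-.5,z)[:2]
C2=np.array([.446,.3623])
A={}
for n,u,v,z in[("o_end",207,334,.085),("inner_end",240,220,.119),("or",205,391,.05),("bl",436,377,.05),("innercentre",266,265,.119)]:
    q=f(u,v,z);e=q-C2;A[n]=np.degrees(np.arctan2(e[1],e[0]));print(n,q.round(4),A[n].round(1),np.hypot(*e).round(4))
assert abs(A["o_end"]-A["or"])<6
D=np.radians(A["bl"]-A["inner_end"]); print(np.degrees(D))
env.set_gripper(.06)
env.move_to([*C,.20],down(np.radians(70)))
print(lin(*C,.093,feed=.1,until_force=6)); st("down")
env.set_gripper(.015,strength=25); st("grip")
turn(D,4); st("turned")
env.set_gripper(.06); st("open")
lin(*C,.2,feed=.2)
go(*S,.26,np.pi/2)
J=np.mean([snap("top")[0].astype(float) for _ in range(4)],0).astype(np.uint8)
save(cv2.convertScaleAbs(J,alpha=1.4),"dial5",(100,220,165,280),9)
E
```

```text
o_end [0.4303 0.3906] 119.0 0.0324
inner_end [0.4594 0.3663] 16.7 0.014
or [0.4173 0.4045] 124.3 0.0511
bl [0.4111 0.3284] -135.9 0.0487
innercentre [0.4439 0.3591] -123.7 0.0038
-152.5724184401953
False
down t 71.3 p [0.4467 0.3636 0.0936] w 0.0598 F [-0.4  0.1  0.2] M [-0.03  0.   -0.01]
grip t 71.7 p [0.4468 0.364  0.0937] w 0.0294 F [-0.1  4.1  3.7] M [ 0.53  0.05 -0.02]
turned t 74.4 p [0.4464 0.3641 0.0936] w 0.0293 F [-5.2  1.9  4.9] M [ 0.36  0.93 -0.06]
open t 74.8 p [0.447  0.3639 0.0936] w 0.0599 F [-0.3 -0.6  0.3] M [-0.02  0.06 -0.06]
```

View pics/dial5.png

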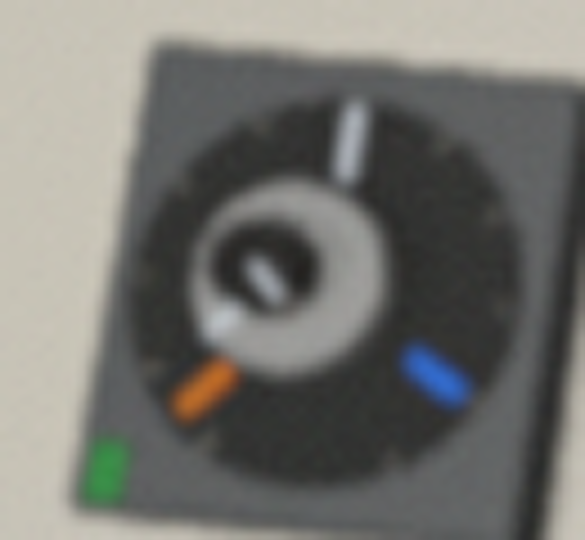

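The inner line looks steeper, about 55° in the picture, than the blue tab at 38°. I'll measure both by image code.

```bash
cat > m.py <<'E'
from h import *
def pca(J,box,mask_fn,z):
    x0,y0,x1,y1=box; s=8
    o=cv2.resize(J[y0:y1,x0:x1].astype(np.float32),None,fx=s,fy=s,interpolation=cv2.INTER_CUBIC)
    m=mask_fn(o); n,l,stt,_=cv2.connectedComponentsWithStats(m.astype(np.uint8)); k=1+np.argmax(stt[1:,4])
    v,u=np.nonzero(l==k); w=np.array([onz("top",x0+(a+.5)/s-.5,y0+(b+.5)/s-.5,z)[:2] for a,b in zip(u[::3],v[::3])])
    c=w.mean(0); U,sv,V=np.linalg.svd(w-c,full_matrices=False); 
    pr=(w-c)@V[0]; return c.round(4),np.degrees(np.arctan2(V[0][1],V[0][0])).round(1),np.ptp(pr).round(4),len(w)
def bl(o): return o[...,2]-o[...,0]>40
def orr(o): return o[...,0]-o[...,2]>40
E
python3 - <<'E'
from m import *
J=np.mean([snap("top")[0].astype(float) for _ in range(12)],0)
print("blue",pca(J,(140,254,156,270),bl,.05));print("orange",pca(J,(116,256,130,270),orr,.05))
print("zero",pca(J,(134,229,143,243),lambda o:o.mean(-1)>95,.045))
for t in(60,75,90,105): print("inner",t,pca(J,(126,245,134,256),lambda o:o.mean(-1)>t,.119))
np.save("J.npy",J)
save(np.clip(J*1.5,0,255).astype(np.uint8),"in5",(118,238,148,264),20)
E
```

```text
blue (array([0.4115, 0.3285]), np.float64(-135.0), np.float64(0.0254), 634)
orange (array([0.418 , 0.4045]), np.float64(-55.1), np.float64(0.0235), 602)
zero (array([0.4958, 0.3525]), np.float64(166.3), np.float64(0.0248), 353)
inner 60 (array([0.4337, 0.359 ]), np.float64(-150.9), np.float64(0.0278), 753)
inner 75 (array([0.4386, 0.3594]), np.float64(-150.8), np.float64(0.0165), 267)
inner 90 (array([0.4388, 0.3594]), np.float64(-149.4), np.float64(0.013), 153)
inner 105 (array([0.4389, 0.3594]), np.float64(-150.6), np.float64(0.0084), 54)
```

View pics/in5.png

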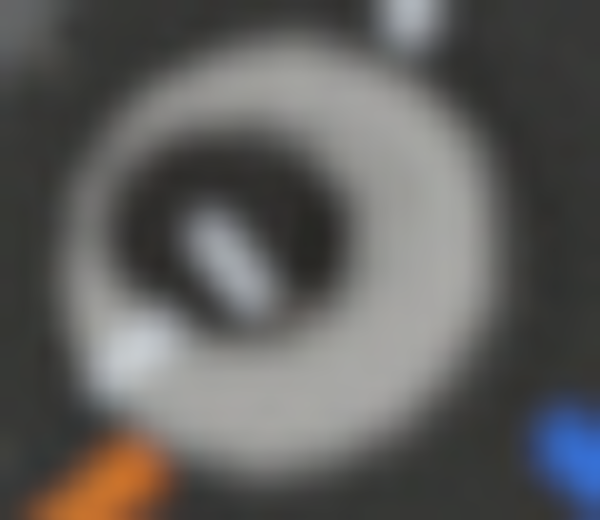

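```bash
python3 - <<'E'
from m import *
K,D,T=cal("top")
def proj(p):
    c=T[:3,:3].T@(np.array(p)-T[:3,3]); c=np.array([c[0],-c[1],-c[2]])
    return cv2.projectPoints(c[None],np.zeros(3),np.zeros(3),K,D)[0][0,0]
for c in((.446,.3623),(.4466,.3634)):
  for r,a in((0,0),(.015,-135),(.015,-150)):
    u=proj([c[0]+r*np.cos(np.radians(a)),c[1]+r*np.sin(np.radians(a)),.119]); print(c,r,a,"in5 px",((u-[118,238]+.5)*20-.5).round())
def ang(p,q,x0,y0,s):
    g=lambda t:onz("top",x0+(t[0]+.5)/s-.5,y0+(t[1]+.5)/s-.5,.119)[:2]
    a,b=g(p),g(q);print(a.round(4),b.round(4),np.degrees(np.arctan2(*(b-a)[::-1])).round(1),np.hypot(*(b-a)).round(4))
ang((205,215),(263,302),118,238,20)
# earlier inner line (dial4), PCA in the 9x crop
o=cv2.imread("pics/dial4.png").astype(float).mean(-1); 
for t in(110,130,150):
    m=np.zeros(o.shape,np.uint8);m[205:285,225:275]=o[205:285,225:275]>t
    n,l,s,_=cv2.connectedComponentsWithStats(m);l0=l[243,246];v,u=np.nonzero(l==l0) if l0 else ([],[])
    w=np.array([onz("top",100+(a+.5)/9-.5,220+(b+.5)/9-.5,.119)[:2] for a,b in zip(u,v)]);c=w.mean(0);V=np.linalg.svd(w-c,full_matrices=False)[2];print(t,len(w),c.round(4),np.degrees(np.arctan2(V[0][1],V[0][0])).round(1))
E
```

```text
(0.446, 0.3623) 0 0 in5 px [208. 218.]
(0.446, 0.3623) 0.015 -135 in5 px [288. 281.]
(0.446, 0.3623) 0.015 -150 in5 px [267. 300.]
(0.4466, 0.3634) 0 0 in5 px [200. 215.]
(0.4466, 0.3634) 0.015 -135 in5 px [280. 278.]
(0.4466, 0.3634) 0.015 -150 in5 px [259. 297.]
[0.4465 0.3628] [0.4329 0.3554] -151.7 0.0155Traceback (most recent call last):
  File "<stdin>", line 18, in <module>
  File "h.py", line 19, in onz
    o,r=ray(n,u,v); return o+r*(z-o[2])/r[2]
        ~~~^^^^^^^
  File "h.py", line 16, in ray
    K,D,T=cal(n); p=cv2.undistortPoints(np.array([[[u,v]]],float),K,D)[0,0]
          ~~~^^^
  File "h.py", line 5, in cal
    c=optics.get_calibration(n); f=210/np.tan(np.radians(c["fovy"])/2)
ValueError: time passes only in moves, steps and waits
```

The inner line is at about -151° and the blue tab at -135.3°, so I turn the inner knob +15.7° and measure both knobs again.

```bash
python3 - <<'E'
from m import *
C=np.array([.4466,.3636])
env.move_to([*C,.20],down(np.radians(-30)))
lin(*C,.093,feed=.1,until_force=6)
env.set_gripper(.015,strength=25); st("grip")
turn(np.radians(15.7),1); st("turned")
env.set_gripper(.06); lin(*C,.2,feed=.2)
go(*S,.26,np.pi/2)
J=np.mean([snap("top")[0].astype(float) for _ in range(12)],0)
for t in(75,90): print("inner",t,pca(J,(126,245,134,256),lambda o:o.mean(-1)>t,.119))
for t in(125,130,135): print("outer",t,pca(J,(119,250,130,262),lambda o:(o.mean(-1)>t)&(o[...,0]-o[...,2]<15),.085))
save(np.clip(J*1.5,0,255).astype(np.uint8),"in6",(118,238,148,268),20)
E
```

```text
grip t 80.9 p [0.4465 0.3639 0.0936] w 0.0292 F [-4.   0.2  5.5] M [ 0.08  0.57 -0.07]
turned t 81.3 p [0.4465 0.3639 0.0936] w 0.0293 F [-0.1  0.5 -0.6] M [0.04 0.05 0.03]
inner 75 (array([0.4405, 0.3582]), np.float64(-132.5), np.float64(0.0145), 240)
inner 90 (array([0.427 , 0.3612]), np.float64(78.2), np.float64(0.023), 136)
outer 125 (array([0.4339, 0.3856]), np.float64(84.1), np.float64(0.0066), 95)
outer 130 (array([0.4339, 0.3856]), np.float64(104.1), np.float64(0.0053), 52)
outer 135 (array([0.4338, 0.3853]), np.float64(107.5), np.float64(0.0016), 6)
```

View pics/in6.png

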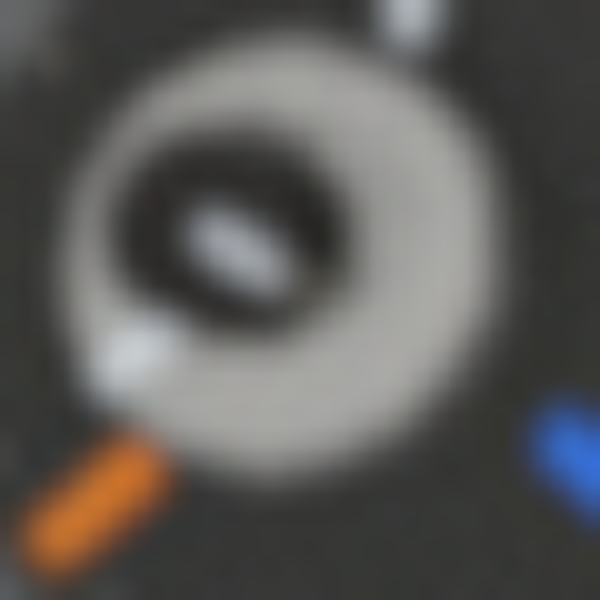

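Inner line is at -132.5° against blue at -135.3° (good). The outer patch reads 118–121° against orange at 124.8°. That is within 0.14 rad but marginal, so step 4 may not have registered. To be safe I nudge the outer knob, return the inner one to its start angle, then turn it to blue again.

```bash
python3 - <<'E'
from m import *
C=np.array([.4464,.3634])
env.set_gripper(.085)
env.move_to([*C,.20],down(np.radians(40)))
lin(*C,.063,feed=.1,until_force=6); env.set_gripper(.05,strength=30)
turn(np.radians(5)); st("outer nudged"); env.set_gripper(.085); lin(*C,.16,feed=.2)
env.set_gripper(.06); env.move_to([*C,.16],down(np.radians(-70)))
lin(*C,.093,feed=.1,until_force=6); env.set_gripper(.015,strength=25)
turn(np.radians(136.9),4); st("inner back"); env.set_gripper(.06); lin(*C,.2,feed=.2)
go(*S,.26,np.pi/2)
J=np.mean([snap("top")[0].astype(float) for _ in range(12)],0)
for t in(120,125,130): print("outer",t,pca(J,(119,250,130,262),lambda o:(o.mean(-1)>t)&(o[...,0]-o[...,2]<15),.085))
save(np.clip(J*1.4,0,255).astype(np.uint8),"dial7",(100,220,165,280),9)
E
```

```text
outer nudged t 88.5 p [0.4469 0.3638 0.0638] w 0.0607 F [ 0.4 -1.1  1.9] M [ 0.08 -0.11  0.06]
inner back t 95.3 p [0.4467 0.3641 0.0938] w 0.0294 F [0.5 1.3 1.3] M [ 0.14 -0.02 -0.02]
outer 120 (array([0.4326, 0.384 ]), np.float64(145.7), np.float64(0.0081), 120)
outer 125 (array([0.4327, 0.3838]), np.float64(138.7), np.float64(0.0061), 66)
outer 130 (array([0.4328, 0.3842]), np.float64(118.0), np.float64(0.0028), 12)
```

View pics/dial7.png

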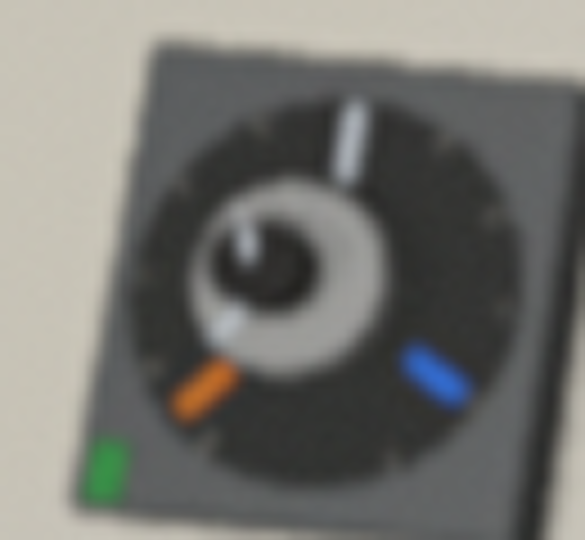

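The inner line is back at (247,240), as at the start, and the outer line, (215,335)–(240,313), reads about 122–123° against orange at 124.5°. Now the final inner turn.

```bash
python3 - <<'E'
from m import *
C=np.array([.4464,.3634])
env.move_to([*C,.20],down(np.radians(65)))
lin(*C,.093,feed=.1,until_force=6); env.set_gripper(.015,strength=25)
turn(np.radians(-138),4); st("inner"); env.set_gripper(.06); lin(*C,.2,feed=.2)
go(.36,.12,.30,np.pi/2); st()
J=np.mean([snap("top")[0].astype(float) for _ in range(12)],0); d=snap("top")[1]; P=cloud("top",d)
for t in(70,80): print("inner",t,pca(J,(126,245,134,255),lambda o:o.mean(-1)>t,.119))
for t in(120,125): print("outer",t,pca(J,(119,250,130,262),lambda o:(o.mean(-1)>t)&(o[...,0]-o[...,2]<15),.085))
print("blue",pca(J,(140,254,156,270),bl,.05));print("orange",pca(J,(116,256,130,270),orr,.05))
o=np.zeros((600,800,3),np.uint8);k=np.clip(J*1.4,0,255).astype(np.uint8)
o[:320,:400]=cv2.resize(k,(400,320))[:320]; o[:270,410:800]=cv2.resize(k[220:265,100:165],(390,270),interpolation=cv2.INTER_CUBIC)
o[330:600,:400]=cv2.resize(k[190:257,240:340],(400,270)); save(o,"fin")
E
```

```text
inner t 104.5 p [0.4464 0.364  0.0936] w 0.0292 F [-5.5  1.1  4.8] M [ 0.24  0.87 -0.02]
t 108.3 p [0.36   0.1201 0.2999] w 0.0599 F [ 0.1 -0.7  0.1] M [-0.01 -0.04 -0.01]
inner 70 (array([0.4403, 0.358 ]), np.float64(-132.4), np.float64(0.0151), 261)
inner 80 (array([0.4403, 0.3582]), np.float64(-132.3), np.float64(0.0132), 186)
outer 120 (array([0.4324, 0.3838]), np.float64(121.9), np.float64(0.0057), 46)Traceback (most recent call last):
  File "<stdin>", line 9, in <module>
  File "m.py", line 5, in pca
    m=mask_fn(o); n,l,stt,_=cv2.connectedComponentsWithStats(m.astype(np.uint8)); k=1+np.argmax(stt[1:,4])
                                                                                      ~~~~~~~~~^^^^^^^^^^^
    return _wrapfunc(a, 'argmax', axis=axis, out=out, **kwds)
    return bound(*args, **kwds)
ValueError: attempt to get argmax of an empty sequence
```

```bash
python3 - <<'E'
from h import *
go(.30,.05,.32,np.pi/2)
im,d=snap("top");P=cloud("top",d)
for n,c,r0,r1,z,t in(("small",S,.012,.04,.096,.008),("worn",(.445,-.298),.012,.04,.026,.008)):
    rr=np.hypot(P[...,0]-c[0],P[...,1]-c[1]);Q=P[(rr<r1)&(rr>r0)&(abs(P[...,2]-z)<t)];print(n,len(Q),np.round(np.median(Q[:,2]),4),cv2.minAreaRect((Q[:,:2]*1000).astype(np.float32)) if len(Q) else 0)
save(cv2.convertScaleAbs(im,alpha=1.3),"fin",s=1.42)
E
```

```text
small 198 0.0966 ((462.8887634277344, -43.431419372558594), (51.41658020019531, 51.354339599609375), 48.20442581176758)
worn 249 0.0267 ((444.94366455078125, -298.6448669433594), (56.69763946533203, 59.3494873046875), 80.5581283569336)
```

View pics/fin.png

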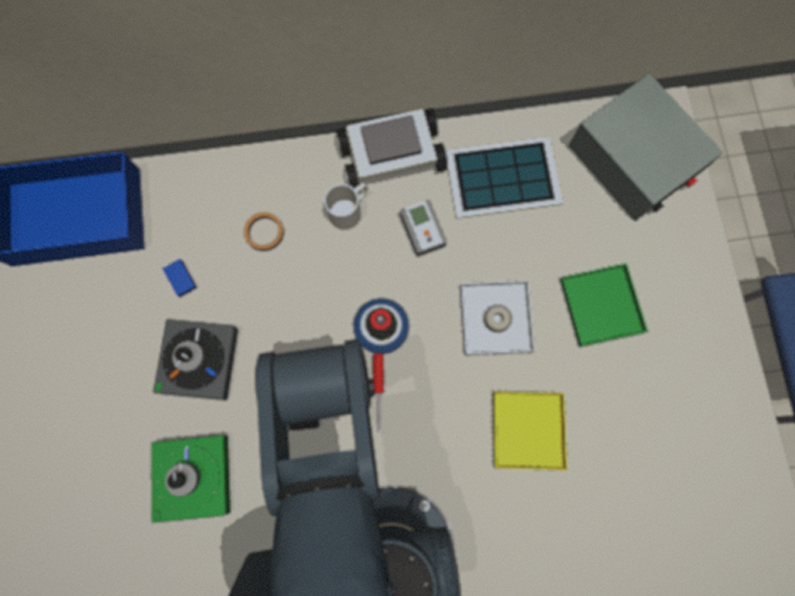

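The stack (380,321), the worn wheel in the tray (497,318), the knobs and the bystanders are all as intended, and the robot is clear. Handing in.

```bash
python3 -c "
from station import ticket
print(ticket.hand_in())"
```

```text
the job is handed in; nothing more can be done
None
```

The whole job was carried out and handed in at about 110 s of robot time. No verdict was reported, so what follows rests on my own camera checks.

- **Zero line:** The outer knob was turned to zero first and measured about 1° off; the inner knob had not moved.
- **Wheels:** The worn wheel lies flat in the white tray. All three fresh wheels were there and are on the spindle in the order large, medium, small. After each placing, the wheel tops measured 52, 74 and 96 mm, as expected for fully home. The top wheel's centre measured within about 2.5 mm of the spindle axis, close to the camera's accuracy.
- **Outer knob at orange:** It first came to rest about 4–7° short of the orange tab. That is inside the 8° limit but close to it, so I could not be sure step 4 had registered.
- **Inner knob at blue:** My first turn overshot the blue tab by about 15°, because I had misread its starting angle. I corrected it to about 3° off.
- **Redone to be safe:** I nudged the outer knob 5°, turned the inner knob back to its start angle, then turned it to blue again. After that the outer knob read 122–123° against orange at 124.5°. The inner knob read -132° against blue at -135°.
- **Failed check:** A last automatic re-measurement of the tabs failed because the arm was probably in the camera's view. The final picture shows both tabs and the other objects where they were, and the robot clear of everything.

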